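Stack the transformer and the choke on their mounting studs

ROBOT

A 6-joint arm with a two-finger parallel gripper is mounted at the origin on the work surface. World frame = base frame: x ahead of the robot, y to its left, z up, the work surface at z = 0. Lengths are in mm, angles in rad, forces in N, time in s.
With the tool pointing down it reaches from about 350 to 775 mm from the base axis. Payload 7.3 kg.
Tool frame: the origin (TCP) lies midway between the tips of the shut fingers; the grasp point (between the pads) lies 19 mm behind it (bot.tcp_to_grasp is the distance from the TCP to the grasp point, in mm); z points along the fingers, y is the line along which they close (so a half turn about z gives the same grasp; the last joint's range is limited). The gripper opens to 92 mm and grips with 3 to 60 N. Pads are 19 mm wide; open, the fingers measure 130 mm over their backs; the gripper's body (75 mm by 190 mm) begins 47 mm behind the grasp point.
Start: joints at [1.123, 0.342, 1.524, -0, 1.275, -0.146], TCP at [156.037, 501.299, 191.241] pointing down, gripper open.
Joint ranges: [-2.53, 2.53], [-0.77, 2.02], [0.04, 2.7], [-1, 4.14], [0.28, 2.66], [-3.11, 3.11]. Speed limits (rad/s): [2.57, 2.57, 3.14, 3.14, 3.14, 3.14].

INTERFACE

Orientations are given as [roll, pitch, yaw] about the fixed x, y, z axes, in that order (R = Rz(yaw) Ry(pitch) Rx(roll)).
In Python, from plant import bot, viewer gives the robot as it stands. The module is installed in compiled form; this text tells all that it offers.
- The arm moves only by the shell command python3 -m handwheel 'ROWS'. ROWS is text: rows parted by semicolons, each of 7 numbers parted by spaces: the shift along the tool's x, y, z scaled (see below), then the turn, a rotation vector about the tool's x, y, z scaled (see below), then the opening, from -1 (shut) to 1 (fully open), so that 0 is half open. In form: tx ty tz rx ry rz gripper; .... A call has 1 to 8 rows; each row is the pose to reach, as a shift and turn from the pose commanded when the call began, along the tool's axes at that moment, turning the shorter way round; what a row does not reach only later rows make up. The controller multiplies each number of a shift by 10 cm and each number of a turn by pi rad. A row lasts 1/12 s, in which the tool goes at most 41.7 mm and 7.16 degrees, less where a joint would pass 70% of its speed; a pose out of reach is approached as far as the arm can. A call with a number of a shift or a turn outside -1 to 1 is refused whole. A call with a gripper value outside its range is refused whole. The fingers move at their own pace and stop on an object; the grip force is fixed at half the most. Time passes only in rows, so rows that repeat a pose let the fingers close. It gives the time, the measured TCP pose, the force, the opening and the grip force at its end, in the units of the state.
- bot.get_obs(): the state, without advancing time (a new reading comes with each control period).
- viewer.capture(name): name is "scene" or "side" or "wrist"; returns a dict with "frame" (400x640x3 uint8, red, green, blue), "fov_y" (degrees; the focal length in pixels is half the picture's height over the tangent of half this angle, whatever the lens; pixels are square), "cx", "cy" (the principal point, pixels), "T" (4x4, takes a point from camera to world coordinates). Camera axes: x right, y down, z forward; pixel columns grow to the right and rows downward; lengths in mm; the calibration is good to about 2 mm. A picture is of the moment at which its call begins. There is no depth.
- bot.close_job(): hands the job in; it is judged then, once.
Trained networks look in a picture, given as the dict that the camera call returned (one of the last four; its "shot" number tells which), for a name from the list of things; names that differ only in an ending like _2 or _b are one class to them, and where a whole thing is asked for, a point or a joint stands for the part that bears it (a point fixed in the world has none). Each returns a list of dicts, best first, with "score" (0 to 1); they miss things now and then, are a little off and sometimes report something else, mostly with a low value. They report only what shows in the picture. A call takes as long as a camera call.
- viewer.recognise(target, picture): "centre" ([column, row] in pixels, amid what is visible of it).
- viewer.cut_out(target, picture): "pixels" (400x640 bool, what is visible of it) and "centre" ([column, row] in pixels, amid what is visible of it).
The state is a dict: "time": time; "joint_positions": joint angles; "dq": joint speeds; "tau": joint torques, N m; "tool_pos": TCP position; "tcp_rot": TCP orientation; "contact_force": force on the tool from outside, world axes, zero at the start; "moment": the same for the moment, N m; "grip_width": finger opening in mm; "finger_force": force on a finger pad.
Only numpy, scipy, OpenCV 4.12 (cv2) and the standard library are available. Lean on these libraries where they do the work, as an engineer would, in place of code of your own. Each camera call takes 0.05 s, during which the arm holds its last target. There are 200 camera calls.

TASK

Fit the two wound rings on their mounting studs, everything flat and fully down: on the tall stud of the square base the large black disc first, then the big ring-shaped transformer, then the steel clamping washer with its collar up; on the short stud of the round base the small black disc, then the choke. Lower each part into place rather than letting it drop, let go of everything, and do not knock over the bottle or the cup.

Things in the scene. Friction and masses are not known exactly. Their poses are not given: they have to be found in the camera images.
- square_base_seat (a point): Tall-stud mounting: a square aluminium plate 90 x 90 x 8 mm, fixed to the bench, with an upright steel stud 10 mm in diameter at its middle. The point is on the stud's axis on the plate's top face, 8 mm above the bench; the stud stands 54 mm above this point. z up, x and y along the plate's edges.
- round_base_seat (a point): Short-stud mounting: a round aluminium plate 82 mm across, 8 mm thick, fixed to the bench, with an upright steel stud 8 mm in diameter at its middle. The point is on the stud's axis on the plate's top face, 8 mm above the bench; the stud stands 34 mm above this point. z up.
- large_disc_center (a point): Large insulating disc: hard black fibre washer, loose, flat on the bench, 58 mm outside diameter, 26 mm hole, 8 mm thick, about 30 g. Origin at its centre, half-way up; z is its axis, up at the start. 
- transformer_center (a point): Ring-shaped (toroidal) transformer, loose, the larger of the two copper-wound rings: 60 mm outside diameter, 26 mm hole, 26 mm high, about 300 g, lying flat on the bench. Origin at its centre, half-way up; z is its axis, up at the start. 
- clamp_washer_center (a point): Steel clamping washer, loose: a flange 50 mm across and 5 mm thick, lying on the bench, with a round collar 32 mm outside diameter rising 17 mm from it; 22 mm in all, a 22 mm hole right through, about 100 g. It lies and is fitted flange down, collar up. Origin on the axis, half-way up the 22 mm; z points from flange to collar, up at the start.
- small_disc_center (a point): Small insulating disc: hard black fibre washer, loose, flat on the bench, 44 mm outside diameter, 22 mm hole, 8 mm thick, about 16 g. Origin at its centre, half-way up; z is its axis, up at the start. 
- choke_center (a point): Choke, loose, the smaller of the two copper-wound rings: 42 mm outside diameter, 22 mm hole, 18 mm high, about 90 g, lying flat on the bench. Origin at its centre, half-way up; z is its axis, up at the start. 
- flux_bottle_center (a point): Small amber bottle standing loose among the parts, 32 mm in diameter, 68 mm high; not to be knocked over. Origin at its centre, half-way up; z is its axis, up at the start. 
- cup_center (a point): White plastic cup standing loose among the parts, 42 mm across the rim, 62 mm high; not to be knocked over. Origin at its centre, half-way up; z is its axis, up at the start. 

How it is judged:
By the outcome, as a careful person would: the job done as asked, in the order asked, and still so for the second after the job is handed in, with the robot touching nothing.
It also fails if it takes over 118 s, if anything falls off the work surface, if the arm or the gripper's body presses on something with over 40 N, if the wrist force passes 120 N, or if a joint passes its speed limit or range.

## Working session

There is one attempt and no reset: what is moved stays moved. The work goes in short steps, Python scripts to look and compute and a shell command to move; the robot and the scene stay as the last step left them, time stands still between calls to the robot, and variables do not carry over. Pictures are saved under pics/ and viewed, at most 14 in all, crops included, and the job is handed in when it is done.

```bash
mkdir -p pics; python3 - <<'E'
from plant import bot, viewer
import cv2
o=bot.get_obs();print(o)
for n in("scene","side","wrist"):
    p=viewer.capture(n);print(n,p["fov_y"],p["cx"],p["cy"],p["T"].round(3).tolist())
    cv2.imwrite(f"pics/{n}0.png",p["frame"][:,:,::-1])
E
```

```text
{'time': 0.0, 'joint_positions': array([ 1.12300099e+00,  3.42705700e-01,  1.52507174e+00, -8.45806932e-06,
        1.27537554e+00, -1.46018177e-01]), 'dq': array([ 0.00149138, -0.0005331 ,  0.00132559,  0.00018072, -0.0018169 ,
       -0.00160137]), 'tau': array([ 7.98252240e-04, -4.31248248e+01, -2.44223696e+01,  7.17568165e-02,
        5.58746082e-02, -8.15874114e-05]), 'tool_pos': array([155.81922603, 500.83963872, 190.53474183]), 'tcp_rot': array([-3.14004776e+00, -2.19024358e-04,  2.83981780e+00]), 'contact_force': array([ 0.18572803, -0.43696184,  0.66170332]), 'moment': array([ 0.01842145,  0.01835328, -0.00093934]), 'finger_force': 0.0, 'grip_width': 91.70853960417419}
scene 42.56521196030335 317.67715653558787 198.07838161833067 [[-0.756, 0.387, -0.528, 1286.731], [0.654, 0.468, -0.594, 859.329], [0.018, -0.795, -0.607, 916.911], [0.0, 0.0, 0.0, 1.0]]
side 43.09808462528148 327.07066758797436 201.9971234153477 [[0.995, -0.072, 0.068, 408.258], [-0.099, -0.775, 0.624, -755.816], [0.008, -0.627, -0.779, 1002.954], [0.0, 0.0, 0.0, 1.0]]
wrist 63.34552804930692 320.9411355860331 200.95900250428664 [[0.297, 0.908, 0.295, 75.247], [0.955, -0.282, -0.093, 527.156], [-0.001, 0.309, -0.951, 384.701], [0.0, 0.0, 0.0, 1.0]]
```

View pics/scene0.png

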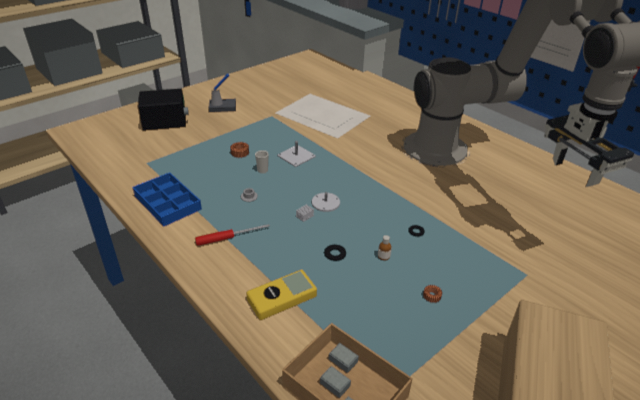

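View pics/side0.png

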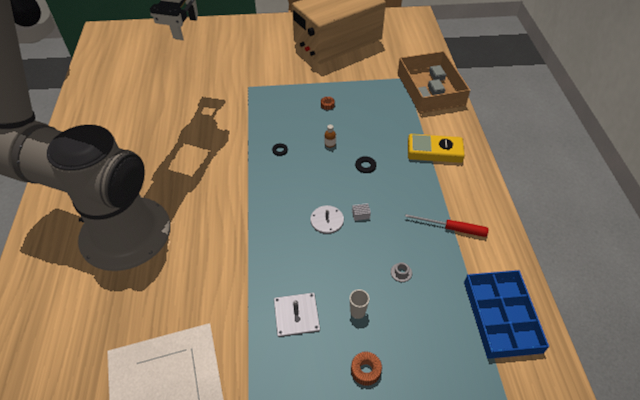

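```bash
cat > h.py <<'E'
from plant import bot, viewer
import numpy as np, cv2
H=dict(square_base_seat=8,round_base_seat=8,large_disc_center=4,transformer_center=13,clamp_washer_center=11,small_disc_center=4,choke_center=9,flux_bottle_center=34,cup_center=31)
def toworld(p,uv,z):
    f=200/np.tan(np.radians(p["fov_y"]/2))
    d=p["T"][:3,:3]@np.array([(uv[0]-p["cx"])/f,(uv[1]-p["cy"])/f,1]);o=p["T"][:3,3]
    return (o+d*(z-o[2])/d[2])[:2]
def topix(p,X):
    f=200/np.tan(np.radians(p["fov_y"]/2))
    c=np.linalg.inv(p["T"])@np.append(X,1)
    return np.array([p["cx"]+f*c[0]/c[2],p["cy"]+f*c[1]/c[2]])
E
python3 - <<'E'
from h import *
for n in("scene","side","wrist"):
    p=viewer.capture(n)
    for k,z in H.items():
        for r in viewer.recognise(k,p)[:2]:
            print(n,k,round(r["score"],2),np.round(r["centre"]),toworld(p,r["centre"],z).round(1))
E
```

```text
scene square_base_seat 0.76 [296. 155.] [ 400.2 -251. ]
scene round_base_seat 0.63 [325. 204.] [496.3   3.1]
scene large_disc_center 0.59 [335. 252.] [607.8 167.3]
scene transformer_center 0.62 [240. 149.] [ 523.7 -388.4]
scene clamp_washer_center 0.65 [249. 193.] [ 637.1 -172.5]
scene small_disc_center 0.48 [415. 231.] [382.9 245.6]
scene choke_center 0.5 [425. 295.] [547.1 414.7]
scene flux_bottle_center 0.79 [385. 250.] [527.8 265.4]
scene flux_bottle_center 0.17 [334. 252.] [632.6 190.8]
scene cup_center 0.78 [258. 162.] [ 538.  -265.9]
side square_base_seat 0.72 [296. 314.] [ 398.4 -260.4]
side round_base_seat 0.83 [328. 221.] [491.  -18.5]
side large_disc_center 0.48 [364. 160.] [611.3 181.1]
side transformer_center 0.78 [364. 370.] [ 526.1 -394.7]
side clamp_washer_center 0.69 [401. 272.] [ 642.1 -178.8]
side small_disc_center 0.56 [279. 150.] [381.5 240.8]
side choke_center 0.65 [327. 104.] [532.9 413.3]
side flux_bottle_center 0.61 [332. 138.] [529.7 243.1]
side cup_center 0.79 [360. 302.] [ 536.7 -256.9]
wrist small_disc_center 0.71 [205. 356.] [372.3 257.6]
```

The pictures show all the parts. In the side view the transformer is at (366,368), the washer at (401,271) and the large disc at (365,163). The small disc is at (280,149) and the choke at (328,103), with the square base at (296,313) and the round base at (327,219). There is also a stray grey block at (361,211). The networks agree with the pictures. I'll square the tool to world axes (yaw π: tx=-X, ty=+Y, tz=-Z) and hover over the small disc.

```bash
python3 -m handwheel '-1 -.61 0 0 0 -.096 1;-1 -.61 0 0 0 -.096 1;-1 -.61 0 0 0 -.096 1;-1 -.61 0 0 0 -.096 1'
python3 -m handwheel '-.74 -.84 0 0 0 0 1;-.74 -.84 0 0 0 0 1;-.74 -.84 0 0 0 0 1'
python3 -m handwheel '-.74 -.84 0 0 0 0 1;-.74 -.84 0 0 0 0 1;-.74 -.84 0 0 0 0 1;-.74 -.84 0 0 0 0 1;-.74 -.84 0 0 0 0 1'
cat >> h.py <<'E'
def look(*names,heights={}):
    o=bot.get_obs();print("tcp",o["tool_pos"].round(1),o["tcp_rot"].round(4),"t",round(o["time"],2),"w",round(o["grip_width"],1))
    p=viewer.capture("wrist")
    for k in names or H:
        z=heights.get(k,H[k])
        for r in viewer.cut_out(k,p)[:1]:
            if r["score"]<.3: continue
            m=r["pixels"].astype(np.uint8)
            c,_=cv2.findContours(m,cv2.RETR_EXTERNAL,cv2.CHAIN_APPROX_NONE)
            c=max(c,key=cv2.contourArea)[:,0,:].astype(float)
            print(k,round(r["score"],2),r["centre"],"w",toworld(p,r["centre"],z).round(1),
              "outline circle at mid height (x,y,r)",circ(np.array([toworld(p,q,z) for q in c])))
    return p
def circ(P):
    (x,y),r=cv2.minEnclosingCircle(P.astype(np.float32).reshape(-1,1,2))
    return round(x,1),round(y,1),round(r,1)
E
python3 - <<'E'
from h import *
p=look();cv2.imwrite("pics/w1.png",p["frame"][:,:,::-1])
E
```

```text
time: 1.98
tool_pos: [237.0, 409.1, 191.2]
tcp_rot: [-3.139, 0.002, -3.141]
contact_force: [-0.0, 0.5, 0.5]
grip_width: 91.9
finger_force: 0.0
time: 2.23
tool_pos: [308.6, 327.5, 191.4]
tcp_rot: [-3.141, 0.001, 3.141]
contact_force: [0.0, 0.9, 0.6]
grip_width: 91.8
finger_force: 0.0
time: 2.65
tool_pos: [382.2, 244.4, 191.2]
tcp_rot: [3.141, -0.0, 3.138]
contact_force: [-0.4, -0.2, -0.1]
grip_width: 91.7
finger_force: 0.0
tcp [382.2 244.4 191.2] [ 3.1413e+00 -1.0000e-04  3.1376e+00] t 2.65 w 91.7
round_base_seat 0.63 [122.0, 243.8] w [477.   -9.2] outline circle at mid height (x,y,r) (486.0, -5.6, 43.8)
large_disc_center 0.56 [266.2, 333.3] w [619.9 166.5] outline circle at mid height (x,y,r) (612.1, 166.2, 30.2)
small_disc_center 0.66 [324.3, 164.3] w [375.7 249.5] outline circle at mid height (x,y,r) (382.6, 245.0, 22.3)
choke_center 0.69 [124.0, 245.4] w [478.8  -6.5] outline circle at mid height (x,y,r) (485.6, -4.9, 42.3)
flux_bottle_center 0.82 [330.1, 282.6] w [518.5 256.3] outline circle at mid height (x,y,r) (513.0, 256.3, 22.4)
```

View pics/w1.png

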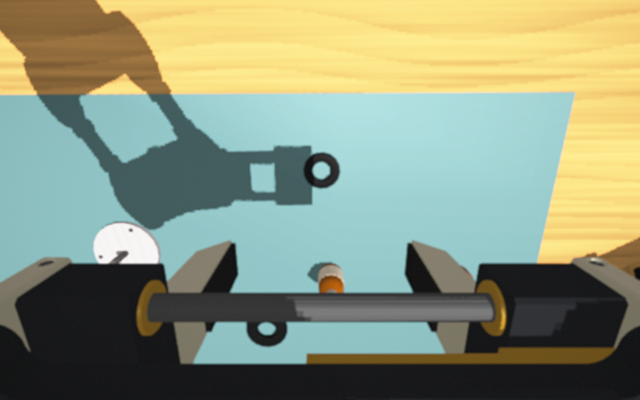

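The wrist picture shows the small disc at (322,170). Its outline radius is 22.3 mm against 22 mm given, so the centre (382.6, 245.0) looks right. Descending to grasp it.

```bash
python3 -m handwheel '-.004 .006 1 0 0 0 1;-.004 .006 1 0 0 0 1;-.004 .006 1 0 0 0 1'
python3 -m handwheel '0 0 .6 0 0 0 1;0 0 .8 0 0 0 1;0 0 .885 0 0 0 1;0 0 .885 0 0 0 1;0 0 .885 0 0 0 1'
python3 -m handwheel '0 0 0 0 0 0 -1;0 0 0 0 0 0 -1;0 0 0 0 0 0 -1;0 0 0 0 0 0 -1;0 0 0 0 0 0 -1;0 0 0 0 0 0 -1;0 0 0 0 0 0 -1;0 0 0 0 0 0 -1'
```

```text
time: 3.4
tool_pos: [379.2, 245.0, 87.4]
tcp_rot: [-3.14, -0.005, -3.141]
contact_force: [-0.8, -0.6, -0.1]
grip_width: 91.8
finger_force: 0.0
time: 3.82
tool_pos: [382.3, 246.2, 3.6]
tcp_rot: [3.141, 0.0, 3.142]
contact_force: [-0.1, -0.3, 0.7]
grip_width: 92.1
finger_force: 0.0
time: 4.48
tool_pos: [381.8, 245.9, 2.8]
tcp_rot: [3.142, 0.0, 3.141]
contact_force: [-0.4, -0.4, 0.4]
grip_width: 43.2
finger_force: 0.0
```

```bash
python3 -m handwheel '0 0 0 0 0 0 -1;0 0 0 0 0 0 -1;0 0 -.2 0 0 0 -1;0 0 -.6 0 0 0 -1;0 0 -1 0 0 0 -1;0 0 -1 0 0 0 -1'
python3 -m handwheel '-.2 -.85 -.8 0 0 0 -1;-.2 -.85 -.8 0 0 0 -1;-.2 -.85 -.8 0 0 0 -1;-.2 -.85 -.8 0 0 0 -1'
python3 -m handwheel '-.15 -.85 0 0 0 0 -1;-.15 -.85 0 0 0 0 -1;-.15 -.85 0 0 0 0 -1'
python3 -m handwheel '-.15 -.8 0 0 0 0 -1;-.15 -.8 0 0 0 0 -1;-.15 -.8 0 0 0 0 -1;-.15 -.8 0 0 0 0 -1;-.15 -.8 0 0 0 0 -1'
python3 - <<'E'
from h import *
p=look("round_base_seat","small_disc_center","clamp_washer_center",heights=dict(small_disc_center=bot.get_obs()["tool_pos"][2]+4));cv2.imwrite("pics/w2.png",p["frame"][:,:,::-1])
E
```

```text
time: 4.98
tool_pos: [385.6, 247.7, 109.1]
tcp_rot: [3.137, 0.011, 3.142]
contact_force: [2.0, 0.2, 1.0]
grip_width: 3.3
finger_force: 0.0
time: 5.32
tool_pos: [405.0, 158.2, 187.0]
tcp_rot: [3.141, 0.009, 3.139]
contact_force: [0.6, 0.3, -0.1]
grip_width: 0.3
finger_force: 0.0
time: 5.57
tool_pos: [417.5, 71.3, 182.4]
tcp_rot: [-3.139, 0.0, 3.137]
contact_force: [0.8, -0.1, 1.6]
grip_width: 1.0
finger_force: 0.0
time: 5.98
tool_pos: [431.2, -3.4, 182.1]
tcp_rot: [3.141, -0.001, 3.14]
contact_force: [0.2, 0.2, -0.6]
grip_width: 0.7
finger_force: 0.0
tcp [431.2  -3.4 182.1] [ 3.1406e+00 -1.3000e-03  3.1405e+00] t 5.98 w 0.7
round_base_seat 0.58 [314.7, 215.6] w [485.   -9.8] outline circle at mid height (x,y,r) (487.4, -8.0, 41.6)
small_disc_center 0.7 [548.0, 133.4] w [367.7 128.9] outline circle at mid height (x,y,r) (364.7, 124.2, 11.9)
clamp_washer_center 0.9 [192.9, 329.6] w [ 648.9 -176.4] outline circle at mid height (x,y,r) (650.0, -180.0, 18.2)
```

View pics/w2.png

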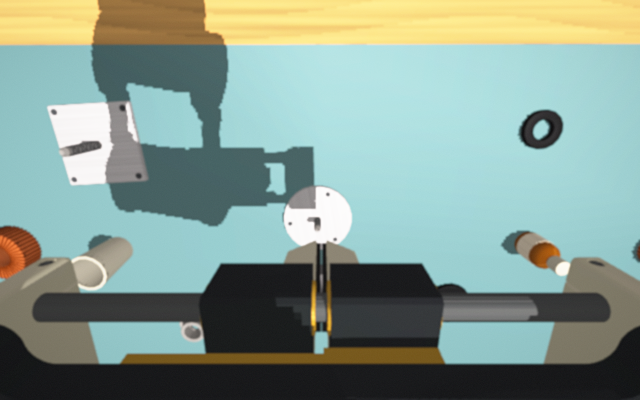

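The small disc is still on the bench, at (541,129): I lifted before the grip force had built up. The round base is at (317,216) with fit radius 41.6, so its centre is (487.4, -8.0). Going back to grasp again, with more time to close.

```bash
python3 -m handwheel '.2 .85 0 0 0 0 1;.2 .85 0 0 0 0 1;.2 .85 0 0 0 0 1'
python3 -m handwheel '.15 .85 0 0 0 0 1;.15 .85 0 0 0 0 1;.15 .85 0 0 0 0 1'
python3 -m handwheel '.15 .8 0 0 0 0 1;.15 .8 0 0 0 0 1;.15 .8 0 0 0 0 1;.15 .8 0 0 0 0 1;.15 .8 0 0 0 0 1' | head -3
python3 - <<'E'
from h import *
p=look("small_disc_center")
E
```

```text
time: 6.43
tool_pos: [409.5, 86.3, 182.7]
tcp_rot: [3.139, -0.001, -3.137]
contact_force: [-0.4, 0.2, -0.4]
grip_width: 16.1
finger_force: 0.0
time: 6.68
tool_pos: [394.8, 171.8, 182.9]
tcp_rot: [3.139, -0.0, -3.136]
contact_force: [-0.4, -0.9, 0.5]
grip_width: 35.4
finger_force: 0.0
time: 7.1
tool_pos: [381.3, 246.0, 182.6]
tcp_rot: [-3.141, -0.0, -3.14]
tcp [381.3 246.  182.6] [-3.1410e+00 -2.0000e-04 -3.1396e+00] t 7.1 w 69.3
small_disc_center 0.64 [314.9, 181.1] w [393.3 239.8] outline circle at mid height (x,y,r) (383.0, 244.8, 22.5)
```

```bash
python3 -m handwheel '0 0 1 0 0 0 1;0 0 1 0 0 0 1;0 0 1 0 0 0 .6'| head -2
python3 -m handwheel '0 0 .6 0 0 0 .6;0 0 .75 0 0 0 .5;0 0 .815 0 0 0 .5;0 0 .815 0 0 0 .5;0 0 .815 0 0 0 .5'
python3 -m handwheel '0 0 0 0 0 0 -1;0 0 0 0 0 0 -1;0 0 0 0 0 0 -1;0 0 0 0 0 0 -1;0 0 0 0 0 0 -1;0 0 0 0 0 0 -1;0 0 0 0 0 0 -1;0 0 0 0 0 0 -1'
python3 -m handwheel '0 0 0 0 0 0 -1;0 0 0 0 0 0 -1;0 0 0 0 0 0 -1'
```

```text
time: 7.45
tool_pos: [379.8, 243.6, 79.1]
time: 7.87
tool_pos: [382.7, 245.6, 2.2]
tcp_rot: [3.141, 0.001, 3.14]
contact_force: [-0.3, -0.1, 0.6]
grip_width: 69.1
finger_force: 0.0
time: 8.53
tool_pos: [381.7, 245.9, 1.3]
tcp_rot: [3.142, 0.0, 3.141]
contact_force: [-0.2, 2.1, 0.9]
grip_width: 20.3
finger_force: 0.0
time: 8.78
tool_pos: [381.7, 245.9, 1.2]
tcp_rot: [3.142, -0.0, 3.141]
contact_force: [0.6, -0.6, 0.3]
grip_width: 2.0
finger_force: 0.0
```

```bash
python3 - <<'E'
from h import *
ims=[]
for n in("wrist","side"):
    p=viewer.capture(n);o=bot.get_obs();u=topix(p,o["tool_pos"]);print(n,u,o["tool_pos"])
    for r in viewer.cut_out("small_disc_center",p)[:1]: print(r["score"],r["centre"],toworld(p,r["centre"],4))
    f=p["frame"].copy(); cv2.circle(f,tuple(int(a) for a in u),3,(255,0,255),-1)
    ims.append(f if n=="wrist" else cv2.resize(f[90:190,200:360],(640,400)))
cv2.imwrite("pics/c3.png",cv2.resize(np.hstack(ims),(800,250))[:,:,::-1])
E
```

```text
wrist [319.35591718 232.25190045] [381.73174684 245.88299214   1.17921022]
0.58 [317.9, 221.8] [373.31366504 244.98492297]
side [278.79023954 149.09830087] [381.73946556 245.91326655   1.19575284]
0.54 [279.1, 146.9] [383.00859843 251.58105811]
```

View pics/c3.png

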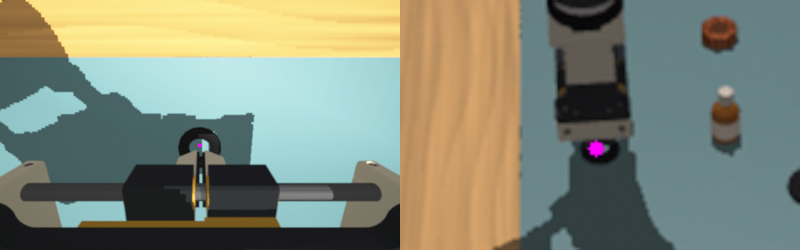

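```bash
python3 - <<'E'
from h import *
p=viewer.capture("wrist");t=bot.get_obs()["tool_pos"]
f=cv2.resize(p["frame"][180:300,240:400],(800,600),interpolation=cv2.INTER_CUBIC)
for dx,dz,c in((-9.5,0,(255,0,0)),(9.5,0,(0,255,0)),(-9.5,19,(255,255,0)),(-9.5,10,(0,0,255)),(0,0,(255,0,255))):
    u=(topix(p,t+[dx,0,dz])-[240,180])*5;print(dx,dz,u); cv2.circle(f,tuple(int(a) for a in u),4,c,-1)
cv2.imwrite("pics/c4.png",f[:,:,::-1])
E
```

```text
-9.5 0 [396.94144173 193.14164708]
9.5 0 [397.13182629 327.801972  ]
-9.5 19 [396.2016615 251.796469 ]
-9.5 10 [396.56889389 222.67978006]
0 0 [397.03796217 261.41122395]
```

View pics/c4.png

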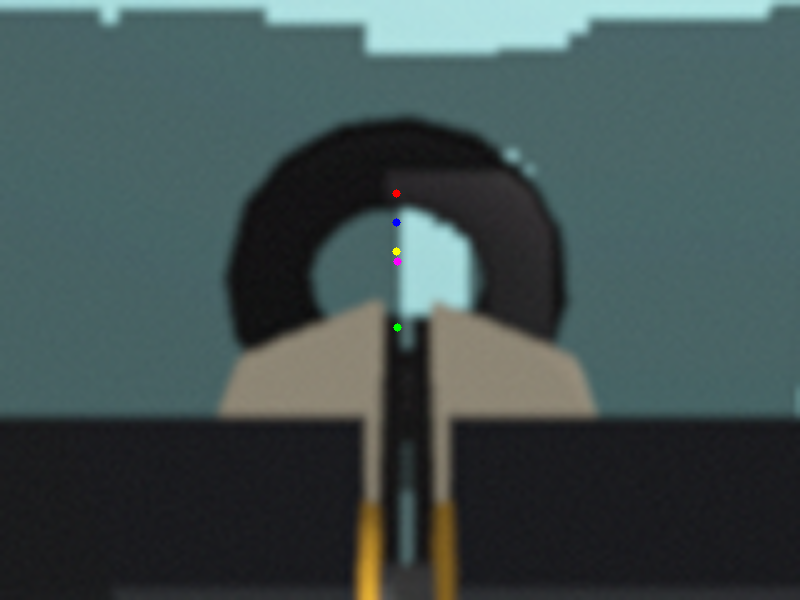

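The disc hasn't moved, and the shut fingertips show about 22 px from where the TCP calibration puts them, so the tips appear to be above the disc. I'll probe the bench beside the disc to measure the real tip height.

```bash
python3 -c "
from plant import bot
print(bot.tcp_to_grasp,[a for a in dir(bot) if a[0]!='_'])"
python3 -m handwheel '0 0 -.3 0 0 0 -1;0 0 -.3 0 0 0 -1;.5 0 -.3 0 0 0 -1;.5 0 -.3 0 0 0 -1;.5 0 -.3 0 0 0 -1' | head -4
python3 -m handwheel '0 0 .15 0 0 0 -1;0 0 .25 0 0 0 -1;0 0 .3 0 0 0 -1;0 0 .3 0 0 0 -1'| head -4
python3 -m handwheel '0 0 .02 0 0 0 -1;0 0 .03 0 0 0 -1;0 0 .03 0 0 0 -1' | head -4
```

```text
18.8 ['Unreachable', 'close_job', 'get_obs', 'tcp_to_grasp']
time: 9.45
tool_pos: [328.8, 245.4, 31.0]
tcp_rot: [-3.141, -0.002, -3.14]
contact_force: [0.3, -0.4, 0.3]
time: 9.78
tool_pos: [331.9, 245.7, 0.4]
tcp_rot: [-3.141, -0.001, 3.141]
contact_force: [0.6, 0.5, 0.7]
time: 10.03
tool_pos: [332.1, 246.0, -1.6]
tcp_rot: [3.141, 0.0, 3.141]
contact_force: [0.5, -1.3, 0.6]
```

```bash
for i in 1; do
python3 -m handwheel '0 0 .03 0 0 0 -1;0 0 .05 0 0 0 -1;0 0 .05 0 0 0 -1' | sed -n '2p;4p'
python3 -m handwheel '0 0 .02 0 0 0 -1;0 0 .03 0 0 0 -1;0 0 .03 0 0 0 -1' | sed -n '2p;4p'; done
python3 - <<'E'
from h import *
p=viewer.capture("side");t=bot.get_obs()["tool_pos"]
f=cv2.resize(p["frame"][110:200,200:320],(800,600),interpolation=cv2.INTER_CUBIC);s=800/120
for X,c in((t,(255,0,255)),(t+[0,0,19],(255,0,0)),(t*[1,1,0],(0,255,0))):
    u=(topix(p,X)-[200,110])*s; cv2.circle(f,tuple(int(a) for a in u),4,c,-1)
cv2.imwrite("pics/c5.png",f[:,:,::-1])
E
```

```text
tool_pos: [331.6, 245.8, -7.0]
contact_force: [-0.7, -0.5, -0.1]
tool_pos: [331.6, 245.9, -10.0]
contact_force: [0.6, 0.5, -0.6]
```

View pics/c5.png

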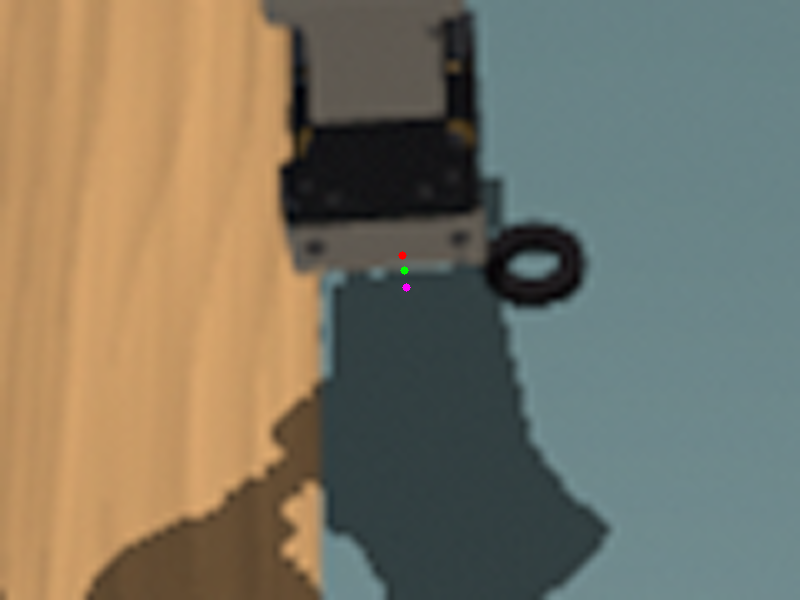

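```bash
python3 -m handwheel '0 0 .02 0 0 0 -1;0 0 .04 0 0 0 -1;0 0 .04 0 0 0 -1' | sed -n '2p;4p'
python3 -m handwheel '0 0 .02 0 0 0 -1;0 0 .04 0 0 0 -1;0 0 .04 0 0 0 -1' | sed -n '2p;4p'
python3 - <<'E'
from h import *
p=viewer.capture("scene");t=bot.get_obs()["tool_pos"]
f=cv2.resize(p["frame"][150:270,360:520],(800,600),interpolation=cv2.INTER_CUBIC);s=5
for X,c in((t,(255,0,255)),(t+[0,0,19],(255,0,0)),(t*[1,1,0],(0,255,0))):
    u=(topix(p,X)-[360,150])*s; cv2.circle(f,tuple(int(a) for a in u),4,c,-1)
cv2.imwrite("pics/c6.png",f[:,:,::-1])
E
```

```text
tool_pos: [331.5, 245.8, -14.1]
contact_force: [0.3, 0.3, 0.7]
tool_pos: [331.5, 245.8, -18.1]
contact_force: [-0.7, 0.4, 0.1]
```

View pics/c6.png

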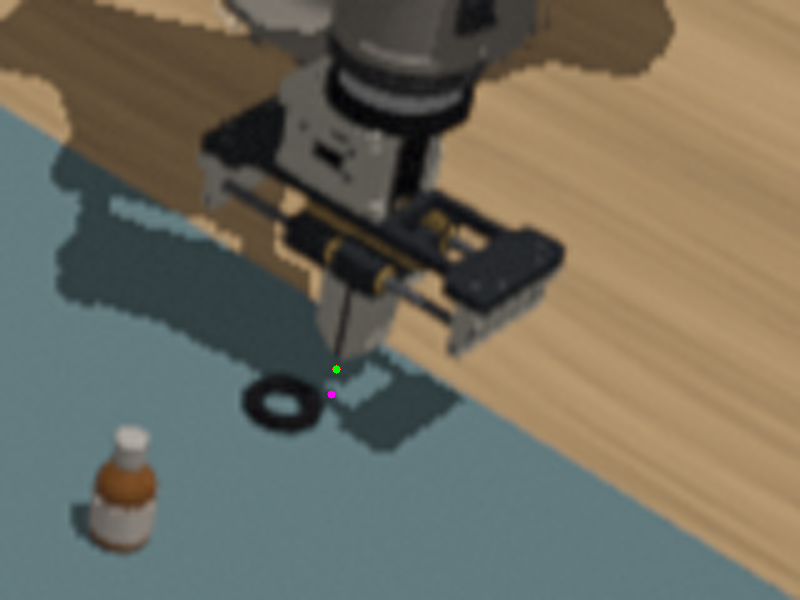

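The scene view shows the shut fingertips at about (350,358), still several mm above the bench, though the reported TCP is 18 mm below it. The nominal TCP therefore lies beyond the real tips, so I'll keep probing.

```bash

python3 -m handwheel '0 0 .01 0 0 0 -1;0 0 .02 0 0 0 -1;0 0 .02 0 0 0 -1' | sed -n '2p;4p'
python3 -m handwheel '0 0 .01 0 0 0 -1;0 0 .02 0 0 0 -1;0 0 .02 0 0 0 -1' | sed -n '2p;4p'
python3 -m handwheel '0 0 .01 0 0 0 -1;0 0 .02 0 0 0 -1;0 0 .02 0 0 0 -1' | sed -n '2p;4p'
```

```text
tool_pos: [331.7, 245.9, -19.9]
contact_force: [-0.2, -1.0, -0.2]
tool_pos: [331.7, 245.9, -21.9]
contact_force: [0.0, 0.3, -0.6]
tool_pos: [331.7, 245.9, -23.9]
contact_force: [-0.2, 0.1, 0.3]
```

```bash

python3 -m handwheel '0 0 .01 0 0 0 -1;0 0 .02 0 0 0 -1;0 0 .02 0 0 0 -1' | sed -n '2p;4p'
python3 -m handwheel '0 0 .01 0 0 0 -1;0 0 .02 0 0 0 -1;0 0 .02 0 0 0 -1' | sed -n '2p;4p'
```

```text
tool_pos: [331.7, 245.9, -25.9]
contact_force: [-0.0, -1.6, -0.3]
tool_pos: [331.6, 245.9, -27.9]
contact_force: [-0.8, -0.3, 0.4]
```

```bash
python3 -m handwheel '0 0 .01 0 0 0 -1;0 0 .02 0 0 0 -1;0 0 .02 0 0 0 -1' | sed -n '2p;4p'
```

```text
tool_pos: [331.7, 245.9, -29.9]
contact_force: [-0.1, -0.2, -0.0]
```

```bash

python3 -m handwheel '0 0 .01 0 0 0 -1;0 0 .02 0 0 0 -1;0 0 .02 0 0 0 -1' | sed -n '2p;4p'
python3 -m handwheel '0 0 .01 0 0 0 -1;0 0 .015 0 0 0 -1;0 0 .015 0 0 0 -1' | sed -n '2p;4p'
```

```text
tool_pos: [331.7, 245.9, -31.9]
contact_force: [0.1, -0.4, 0.3]
tool_pos: [331.7, 245.9, -33.4]
contact_force: [0.1, -0.1, -0.1]
```

```bash
python3 -m handwheel '0 0 .01 0 0 0 -1;0 0 .015 0 0 0 -1;0 0 .015 0 0 0 -1' | sed -n '2p;4p'
```

```text
tool_pos: [331.7, 245.9, -34.9]
contact_force: [0.6, -0.0, -0.0]
```

```bash
python3 -m handwheel '0 0 .01 0 0 0 -1;0 0 .015 0 0 0 -1;0 0 .015 0 0 0 -1' | sed -n '2p;4p'
```

```text
tool_pos: [331.8, 246.0, -35.3]
contact_force: [-2.8, -1.4, 16.3]
```

Contact came at reported z = -35.2, so the true tips sit 35 mm behind the reported TCP (tip z = reported z + 35), which matches the wrist view. Regrasping with that offset.

```bash
python3 -m handwheel '0 0 -.3 0 0 0 .2;0 0 -.6 0 0 0 .2;-.25 0 -.6 0 0 0 .2;-.5 0 -.6 0 0 0 .2;-.5 0 -.6 0 0 0 .2;-.5 0 -.6 0 0 0 .2;-.5 0 -.6 0 0 0 .2;-.5 0 -.6 0 0 0 .2' | sed -n '2p;4,5p'
python3 -m handwheel '0 0 0 0 0 0 .2;0 0 0 0 0 0 .2;0 0 .2 0 0 0 .2;0 0 .4 0 0 0 .2;0 0 .5 0 0 0 .2;0 0 .57 0 0 0 .2;0 0 .57 0 0 0 .2;0 0 .57 0 0 0 .2' | sed -n '2p;4,5p'
python3 -m handwheel '0 0 0 0 0 0 -1;0 0 0 0 0 0 -1;0 0 0 0 0 0 -1;0 0 0 0 0 0 -1;0 0 0 0 0 0 -1;0 0 0 0 0 0 -1' | sed -n '1,2p;4,6p'
```

```text
tool_pos: [380.4, 245.6, 23.3]
contact_force: [-0.2, -0.9, -0.5]
grip_width: 49.3
tool_pos: [381.6, 246.0, -33.2]
contact_force: [0.4, -0.1, 0.5]
grip_width: 54.7
time: 15.47
tool_pos: [382.2, 246.2, -32.7]
contact_force: [-0.6, -1.3, 6.0]
grip_width: 42.6
finger_force: 30.0
```

```bash
python3 -m handwheel '0 0 -.3 0 0 0 -1;0 0 -.6 0 0 0 -1;0 0 -.85 0 0 0 -1;0 0 -.85 0 0 0 -1;0 0 -.85 0 0 0 -1' | sed -n '2p;4,6p'
python3 -m handwheel '-.2 -.4 0 0 0 0 -1;-.35 -.843 0 0 0 0 -1;-.35 -.843 0 0 0 0 -1;-.35 -.843 0 0 0 0 -1' | sed -n '2p'
python3 -m handwheel '-.35 -.843 0 0 0 0 -1;-.35 -.843 0 0 0 0 -1;-.35 -.843 0 0 0 0 -1;-.35 -.843 0 0 0 0 -1' | sed -n '2p'
python3 -m handwheel '-.2 -.4 0 0 0 0 -1;-.346 -.843 0 0 0 0 -1;-.346 -.843 0 0 0 0 -1;-.346 -.843 0 0 0 0 -1;-.346 -.843 0 0 0 0 -1;-.346 -.843 0 0 0 0 -1' | sed -n '2p;4,6p'
python3 - <<'E'
from h import *
z=bot.get_obs()["tool_pos"][2]+35
p=look("round_base_seat","small_disc_center",heights=dict(small_disc_center=z+2))
cv2.imwrite("pics/w7.png",p["frame"][:,:,::-1])
E
```

```text
tool_pos: [382.6, 246.3, 52.8]
contact_force: [-0.4, -0.2, -0.6]
grip_width: 42.6
finger_force: 30.0
tool_pos: [416.6, 159.4, 50.4]
tool_pos: [451.9, 76.2, 50.8]
tool_pos: [485.0, -4.9, 51.2]
contact_force: [0.2, 0.3, -0.5]
grip_width: 42.3
finger_force: 30.0
tcp [485.   -4.9  51.2] [ 3.1406e+00 -2.0000e-03 -3.1404e+00] t 17.05 w 42.3
round_base_seat 0.7 [316.3, 204.0] w [480.1  -7.5] outline circle at mid height (x,y,r) (487.8, -7.9, 41.3)
small_disc_center 0.58 [321.5, 247.0] w [477.6  -3.7] outline circle at mid height (x,y,r) (485.9, -4.4, 22.8)
```

View pics/w7.png

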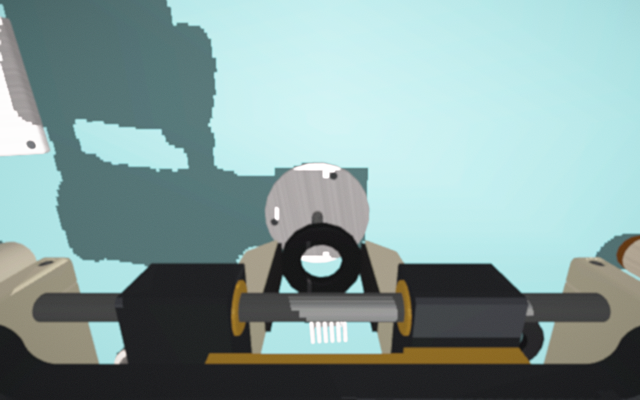

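The picture shows the disc gripped at (321,258), hanging over the round base at (317,213), a couple of mm off with the arm still settling. Lowering it.

```bash
python3 -m handwheel '-.005 -.01 0 0 0 0 -1;-.005 -.01 .2 0 0 0 -1;-.005 -.01 .4 0 0 0 -1;-.005 -.01 .5 0 0 0 -1;-.005 -.01 .5 0 0 0 -1;-.005 -.01 .5 0 0 0 -1' | sed -n '2p;4,6p'
python3 -m handwheel '0 0 .08 0 0 0 -1;0 0 .16 0 0 0 -1;0 0 .22 0 0 0 -1;0 0 .25 0 0 0 -1;0 0 .262 0 0 0 -1;0 0 .265 0 0 0 -1;0 0 .265 0 0 0 -1' | sed -n '2p;4,6p'
```

```text
tool_pos: [486.6, -7.8, 1.6]
contact_force: [-0.3, -0.1, 0.3]
grip_width: 42.5
finger_force: 30.0
tool_pos: [486.5, -8.0, -24.6]
contact_force: [-1.8, 0.3, 2.4]
grip_width: 42.2
finger_force: 30.0
```

```bash
python3 -m handwheel '0 0 .004 0 0 0 -1;0 0 .008 0 0 0 -1;0 0 .008 0 0 0 -1;0 0 .008 0 0 0 -1' | sed -n '2p;4,6p'
```

```text
tool_pos: [486.6, -8.0, -24.8]
contact_force: [-4.4, -0.6, 11.2]
grip_width: 42.3
finger_force: 30.0
```

Seated, 11 N of contact. Releasing, lifting and heading for the choke.

```bash
python3 -m handwheel '0 0 0 0 0 0 .3;0 0 0 0 0 0 .3;0 0 0 0 0 0 .3;0 0 0 0 0 0 .3;0 0 0 0 0 0 .3;0 0 -.1 0 0 0 .3;0 0 -.3 0 0 0 .5;0 0 -.6 0 0 0 .5' | sed -n '2p;4,6p'
python3 -m handwheel '0 0 -.5 0 0 0 .5;0 0 -.9 0 0 0 .5;0 .5 -.9 0 0 0 .5;0 1 -.9 0 0 0 .5' | sed -n '2p'
python3 -m handwheel '0 1 0 0 0 0 .5;0 1 0 0 0 0 .5;0 1 0 0 0 0 .5' | sed -n '2p'
python3 -m handwheel '-.1 1 0 0 0 0 .5;-.1 1 0 0 0 0 .5;-.1 1 0 0 0 0 .5' | sed -n '2p'
python3 -m handwheel '0 .9 0 0 0 0 .5;0 .9 0 0 0 0 .5;0 .9 0 0 0 0 .5;0 .9 0 0 0 0 .5;0 .9 0 0 0 0 .5' | sed -n '1,2p'
python3 - <<'E'
from h import *
p=look("choke_center","flux_bottle_center","large_disc_center")
E
```

```text
tool_pos: [485.1, -7.7, 33.8]
contact_force: [0.7, -0.6, 0.6]
grip_width: 67.3
finger_force: 0.0
tool_pos: [489.4, 74.2, 128.3]
tool_pos: [486.3, 179.3, 125.1]
tool_pos: [496.7, 279.4, 125.0]
time: 20.53
tool_pos: [496.4, 364.6, 124.1]
tcp [496.4 364.6 124.1] [-3.1408e+00 -4.0000e-04 -3.1405e+00] t 20.53 w 68.6
choke_center 0.65 [374.9, 229.5] w [543.4 421.3] outline circle at mid height (x,y,r) (532.4, 422.5, 24.5)
flux_bottle_center 0.93 [204.0, 217.6] w [521.  255.9] outline circle at mid height (x,y,r) (522.8, 255.8, 28.9)
large_disc_center 0.58 [140.9, 260.2] w [582.  170.4] outline circle at mid height (x,y,r) (582.9, 168.7, 7.1)
```

```bash
cat >> h.py <<'E'
from scipy.optimize import fsolve
RINGS=dict(square_base_seat=[],round_base_seat=[(41,0),(41,8)],large_disc_center=[(29,0),(29,8)],small_disc_center=[(22,0),(22,8)],
 transformer_center=[(30,3),(27,0),(30,23),(27,26)],choke_center=[(21,2),(19,0),(21,16),(19,18)],clamp_washer_center=[(25,0),(25,5),(16,22)],
 flux_bottle_center=[(16,0),(16,45)],cup_center=[(15,0),(21,62)])
A=np.linspace(0,2*np.pi,72)
def fit(name,p,lift=0,mask=None):
    R=viewer.cut_out(name,p)
    if not R: print(name,"none");return
    r=R[0];v,u=np.nonzero(r["pixels"])
    box=np.array([u.min(),v.min(),u.max(),v.max()])
    def pb(xy):
        P=np.array([topix(p,[xy[0]+a*np.cos(t),xy[1]+a*np.sin(t),z+lift]) for a,z in RINGS[name] for t in A])
        return np.r_[P.min(0),P.max(0)-1]
    x0=toworld(p,r["centre"],H[name]+lift)
    s=fsolve(lambda xy:(lambda b:[b[0]+b[2]-box[0]-box[2],b[1]+b[3]-box[1]-box[3]])(pb(xy)),x0)
    print(name,round(r["score"],2),"xy",s.round(1),"box err px",(pb(s)-box).round(1))
    return s
def tcp():
    o=bot.get_obs();print("tcp",o["tool_pos"].round(1),"tip z",round(o["tool_pos"][2]+35.2,1),"t",round(o["time"],2),"w",round(o["grip_width"],1))
E
python3 -m handwheel '-.25 .55 0 0 0 0 .5;-.25 .55 0 0 0 0 .5;-.25 .55 0 0 0 0 .5;-.25 .55 0 0 0 0 .5' | sed -n '2p'
python3 - <<'E'
from h import *
p=viewer.capture("wrist");tcp();fit("choke_center",p);fit("flux_bottle_center",p)
E
```

```text
tool_pos: [522.2, 419.3, 123.8]
tcp [522.  418.8 123.9] tip z 159.1 t 21.12 w 68.8
choke_center 0.73 xy [533.4 422.3] box err px [ 0.5  0.3 -0.5 -0.3]
flux_bottle_center 0.7 xy [523.6 252.5] box err px [ 2.4  0.1 -2.4 -0.1]
```

```bash
python3 -m handwheel '-.108 .032 .5 0 0 0 .5;-.108 .032 1 0 0 0 .5;-.108 .032 1 0 0 0 .5;-.108 .032 1 0 0 0 .5' | sed -n '2p'
python3 -m handwheel '0 0 .2 0 0 0 .3;0 0 .4 0 0 0 .3;0 0 .5 0 0 0 .3;0 0 .55 0 0 0 .3;0 0 .55 0 0 0 .3;0 0 .55 0 0 0 .3' | sed -n '2p;4,6p'
python3 -m handwheel '0 0 0 0 0 0 -1;0 0 0 0 0 0 -1;0 0 0 0 0 0 -1;0 0 0 0 0 0 -1;0 0 0 0 0 0 -1;0 0 0 0 0 0 -1;0 0 0 0 0 0 -1' | sed -n '1,2p;4,6p'
```

```text
tool_pos: [529.6, 420.1, 18.8]
tool_pos: [533.4, 423.5, -29.4]
contact_force: [0.6, 0.8, 0.5]
grip_width: 59.7
finger_force: 0.0
time: 22.63
tool_pos: [533.1, 423.3, -30.0]
contact_force: [-1.3, 0.2, 5.0]
grip_width: 40.9
finger_force: 30.0
```

```bash
python3 -m handwheel '0 0 -.3 0 0 0 -1;0 0 -.7 0 0 0 -1;0 0 -1 0 0 0 -1;0 0 -1 0 0 0 -1;0 0 -1 0 0 0 -1' | sed -n '2p;4,6p'
python3 -m handwheel '.1 -.4 0 0 0 0 -1;.1 -.8 0 0 0 0 -1;.1 -1 0 0 0 0 -1;.1 -1 0 0 0 0 -1' | sed -n '2p'
python3 -m handwheel '.1 -.4 0 0 0 0 -1;.1 -.8 0 0 0 0 -1;.1 -1 0 0 0 0 -1;.1 -1 0 0 0 0 -1' | sed -n '2p'
python3 -m handwheel '.1 -.4 0 0 0 0 -1;.1 -.8 0 0 0 0 -1;.1 -1 0 0 0 0 -1;.1 -1 0 0 0 0 -1' | sed -n '2p'
python3 -m handwheel '.157 -.4 0 0 0 0 -1;.157 -.8 0 0 0 0 -1;.157 -1 0 0 0 0 -1;.157 -1 0 0 0 0 -1;.157 -1.0 0 0 0 0 -1' | sed -n '2p'
python3 -m handwheel '0 -.3 .15 0 0 0 -1;0 -.3 .3 0 0 0 -1;0 -.3 .3 0 0 0 -1;0 -.3 .3 0 0 0 -1;0 -.3 .3 0 0 0 -1' | sed -n '1,2p;4,6p'
python3 - <<'E'
from h import *
p=viewer.capture("wrist");tcp();z=bot.get_obs()["tool_pos"][2]
fit("choke_center",p,lift=z+30);fit("small_disc_center",p,lift=8);fit("round_base_seat",p)
E
```

```text
tool_pos: [533.6, 423.9, 71.1]
contact_force: [-1.1, -0.1, -1.7]
grip_width: 40.8
finger_force: 30.0
tool_pos: [521.3, 318.5, 66.9]
tool_pos: [511.5, 219.7, 67.5]
tool_pos: [502.1, 120.6, 67.9]
tool_pos: [487.0, 23.5, 68.4]
time: 24.88
tool_pos: [487.2, -5.4, 39.3]
contact_force: [0.4, 0.8, -1.0]
grip_width: 40.9
finger_force: 30.0
tcp [487.5  -5.6  39.6] tip z 74.8 t 24.93 w 40.5
choke_center 0.55 xy [483.8  -4.6] box err px [ 0.4 -4.7 -0.4  4.7]
small_disc_center 0.69 xy [481.2  -7.2] box err px [-0.9 -9.5  0.9  9.5]
round_base_seat 0.62 xy [489.2  -6.9] box err px [-0.7 -0.8  0.7  0.8]
```

```bash
python3 -m handwheel '0 -.015 .1 0 0 0 -1;0 -.015 .2 0 0 0 -1;0 -.015 .3 0 0 0 -1;0 -.015 .4 0 0 0 -1;0 -.015 .4 0 0 0 -1;0 -.015 .4 0 0 0 -1' | sed -n '2p;4,6p'
python3 -m handwheel '0 0 .04 0 0 0 -1;0 0 .08 0 0 0 -1;0 0 .11 0 0 0 -1;0 0 .128 0 0 0 -1;0 0 .135 0 0 0 -1;0 0 .135 0 0 0 -1;0 0 .135 0 0 0 -1' | sed -n '2p;4,6p'
```

```text
tool_pos: [486.5, -8.2, -1.4]
contact_force: [-0.4, 1.1, -0.7]
grip_width: 40.9
finger_force: 30.0
tool_pos: [486.8, -8.3, -14.0]
contact_force: [-2.1, 0.3, 4.9]
grip_width: 40.7
finger_force: 30.0
```

```bash
python3 -m handwheel '0 0 0 0 0 0 .3;0 0 0 0 0 0 .3;0 0 0 0 0 0 .3;0 0 0 0 0 0 .3;0 0 0 0 0 0 .3;0 0 -.1 0 0 0 .4;0 0 -.3 0 0 0 .6;0 0 -.6 0 0 0 .6' | sed -n '2p;4,6p'
python3 -m handwheel '0 0 -.4 0 0 0 .6;0 0 -.8 0 0 0 .6;-.3 .3 -.9 0 0 0 .6;-.5 .6 -.9 0 0 0 .6;-.7 1 -.9 0 0 0 .6;-.7 1 -.9 0 0 0 .6' | sed -n '2p'
python3 -m handwheel '-.4 .7 0 0 0 0 .6;-.4 .7 0 0 0 0 .6;-.4 .7 0 0 0 0 .6;-.4 .7 0 0 0 0 .6;-.4 .7 0 0 0 0 .6' | sed -n '2p'
python3 - <<'E'
from h import *
p=viewer.capture("wrist");tcp()
fit("large_disc_center",p);fit("flux_bottle_center",p);s=viewer.capture("side");fit("choke_center",s,lift=16);fit("square_base_seat",s) if 0 else None
E
```

```text
tool_pos: [485.2, -8.1, 45.0]
contact_force: [-0.0, 0.6, 0.6]
grip_width: 71.4
finger_force: 0.0
tool_pos: [559.4, 96.8, 136.9]
tool_pos: [596.3, 161.3, 135.6]
tcp [596.3 160.8 135.8] tip z 171.0 t 27.8 w 73.1
large_disc_center 0.69 xy [611. 167.] box err px [-0.4 -1.   0.4  1. ]
flux_bottle_center 0.9 xy [522.4 258. ] box err px [-0.4 -1.2  0.4  1.2]
choke_center 0.46 xy [489.   -9.8] box err px [-0.2  0.4  0.2 -0.4]
```

```bash
python3 -m handwheel '-.144 .062 .4 0 0 0 .6;-.144 .062 .8 0 0 0 .6;-.144 .062 1 0 0 0 .6;-.144 .062 1 0 0 0 .6;-.144 .062 1 0 0 0 .6' | sed -n '2p'
python3 -m handwheel '0 0 .2 0 0 0 .6;0 0 .4 0 0 0 .6;0 0 .55 0 0 0 .6;0 0 .65 0 0 0 .6;0 0 .685 0 0 0 .6;0 0 .685 0 0 0 .6;0 0 .685 0 0 0 .6' | sed -n '2p;4,6p'
python3 -m handwheel '0 0 0 0 0 0 -1;0 0 0 0 0 0 -1;0 0 0 0 0 0 -1;0 0 0 0 0 0 -1;0 0 0 0 0 0 -1;0 0 0 0 0 0 -1;0 0 0 0 0 0 -1' | sed -n '1,2p;4,6p'
```

```text
tool_pos: [610.8, 167.2, 35.2]
tool_pos: [612.5, 167.9, -31.3]
contact_force: [-0.1, -0.7, 0.4]
grip_width: 73.4
finger_force: 0.0
time: 29.58
tool_pos: [611.9, 167.9, -32.0]
contact_force: [-1.2, 0.5, 5.6]
grip_width: 56.7
finger_force: 30.0
```

```bash
python3 -m handwheel '0 0 -.3 0 0 0 -1;0 0 -.7 0 0 0 -1;0 0 -1 0 0 0 -1;0 0 -1 0 0 0 -1;0 0 -1 0 0 0 -1' | sed -n '2p;4,6p'
python3 -m handwheel '.3 -.4 -.3 0 0 0 -1;.6 -.8 -.6 0 0 0 -1;.6 -.9 -.6 0 0 0 -1;.6 -.9 -.6 0 0 0 -1;.6 -.9 -.6 0 0 0 -1' | sed -n '2p'
python3 -m handwheel '.3 -.4 0 0 0 0 -1;.6 -.8 0 0 0 0 -1;.6 -.9 0 0 0 0 -1;.6 -.9 0 0 0 0 -1;.6 -.9 0 0 0 0 -1' | sed -n '2p'
python3 -m handwheel '.3 -.4 0 0 0 0 -1;.6 -.8 0 0 0 0 -1;.6 -.9 0 0 0 0 -1;.6 -.9 0 0 0 0 -1;.6 -.9 0 0 0 0 -1' | sed -n '2p;4,6p'
cat >> h.py <<'E'
def square(p):
    r=viewer.cut_out("square_base_seat",p)[0]
    m=r["pixels"].astype(np.uint8)
    c=max(cv2.findContours(m,0,1)[0],key=cv2.contourArea)[:,0]
    W=np.array([toworld(p,q,8) for q in c],np.float32)
    print("square",round(r["score"],2),cv2.minAreaRect(W))
E
python3 - <<'E'
from h import *
p=viewer.capture("wrist");tcp();square(p);square(viewer.capture("side"));square(viewer.capture("scene"))
fit("large_disc_center",p,lift=bot.get_obs()["tool_pos"][2]+35.2-3.2)
cv2.imwrite("pics/w8.png",p["frame"][:,:,::-1])
E
```

```text
tool_pos: [612.5, 168.0, 69.0]
contact_force: [-0.8, -0.2, -1.1]
grip_width: 56.1
finger_force: 30.0
tool_pos: [550.5, 76.5, 126.7]
tool_pos: [490.8, -12.2, 125.7]
tool_pos: [431.7, -101.9, 126.4]
contact_force: [-0.5, -0.2, -0.2]
grip_width: 56.3
finger_force: 30.0
tcp [ 432.  -101.3  126.5] tip z 161.7 t 31.3 w 56.2
square 0.79 ((397.57012939453125, -253.7224578857422), (90.24366760253906, 91.68112182617188), 3.096290111541748)
square 0.78 ((400.0467834472656, -257.47601318359375), (90.21575164794922, 92.10581970214844), 2.8812127113342285)
square 0.92 ((396.1219482421875, -257.03662109375), (108.20594024658203, 113.6881103515625), 2.6759746074676514)
large_disc_center 0.6 xy [ 427.1 -100.9] box err px [-2.1 -8.   2.1  8. ]
```

View pics/w8.png

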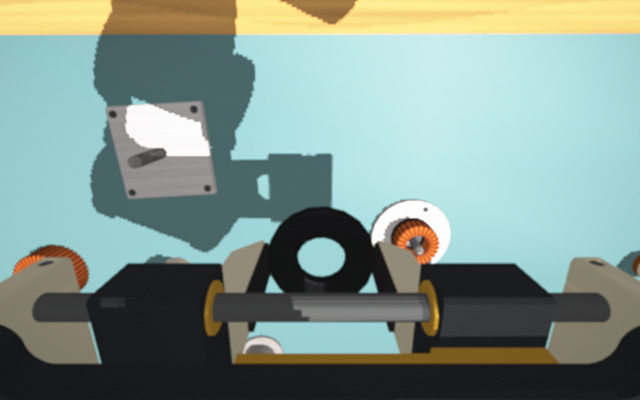

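The picture shows the disc held at (321,256) and the square base clear at (162,150) with fit size 90 x 92. The choke sits on the round base around its stud at (417,240). Square centre is (398.5, -255.3); moving over it.

```bash
python3 -m handwheel '.1 -.3 0 0 0 0 -1;.16 -.6 0 0 0 0 -1;.16 -.76 0 0 0 0 -1;.16 -.76 0 0 0 0 -1;.16 -.76 0 0 0 0 -1' | sed -n '2p'
python3 -m handwheel '.1 -.3 .2 0 0 0 -1;.16 -.6 .4 0 0 0 -1;.165 -.77 .6 0 0 0 -1;.165 -.77 .6 0 0 0 -1;.165 -.77 .6 0 0 0 -1;.165 -.77 .6 0 0 0 -1' | sed -n '2p'
python3 - <<'E'
from h import *
p=viewer.capture("wrist");tcp();square(p)
fit("large_disc_center",p,lift=bot.get_obs()["tool_pos"][2]+35.2-3.2)
E
```

```text
tool_pos: [415.3, -178.2, 126.9]
tool_pos: [399.2, -253.8, 67.5]
tcp [ 399.4 -253.9   67.9] tip z 103.1 t 32.57 w 56.7
square 0.67 ((392.4566650390625, -255.54629516601562), (80.40174865722656, 88.99393463134766), 2.851985454559326)
large_disc_center 0.91 xy [ 394.2 -252.8] box err px [-1.1 -8.6  1.1  8.6]
```

```bash
python3 -m handwheel '0 -.008 .2 0 0 0 -1;0 -.008 .4 0 0 0 -1;0 -.008 .6 0 0 0 -1;0 -.008 .7 0 0 0 -1;0 -.008 .7 0 0 0 -1;0 -.008 .7 0 0 0 -1' | sed -n '2p;4,6p'
python3 -m handwheel '0 0 .07 0 0 0 -1;0 0 .13 0 0 0 -1;0 0 .18 0 0 0 -1;0 0 .205 0 0 0 -1;0 0 .215 0 0 0 -1;0 0 .215 0 0 0 -1;0 0 .215 0 0 0 -1' | sed -n '2p;4,6p'
```

```text
tool_pos: [399.1, -255.5, -2.5]
contact_force: [-0.0, -0.2, -0.4]
grip_width: 56.3
finger_force: 30.0
tool_pos: [398.6, -255.8, -24.1]
contact_force: [-1.4, 1.3, 5.1]
grip_width: 56.5
finger_force: 30.0
```

```bash
python3 -m handwheel '0 0 0 0 0 0 .5;0 0 0 0 0 0 .5;0 0 0 0 0 0 .5;0 0 0 0 0 0 .5;0 0 -.1 0 0 0 .7;0 0 -.3 0 0 0 .7;0 0 -.6 0 0 0 .7;0 0 -.6 0 0 0 .7' | sed -n '2p;4,6p'
python3 -m handwheel '0 0 -.4 0 0 0 .7;-.2 -.1 -.8 0 0 0 .7;-.4 -.4 -1 0 0 0 .7;-.6 -.7 -1 0 0 0 .7;-.6 -.7 -1 0 0 0 .7;-.6 -.7 -1 0 0 0 .7' | sed -n '2p'
python3 -m handwheel '-.4 -.5 0 0 0 0 .7;-.5 -.65 0 0 0 0 .7;-.5 -.65 0 0 0 0 .7;-.5 -.65 0 0 0 0 .7;-.5 -.65 0 0 0 0 .7' | sed -n '2p'
python3 - <<'E'
from h import *
p=viewer.capture("wrist");tcp();fit("transformer_center",p);fit("cup_center",p)
s=viewer.capture("side");fit("large_disc_center",s,lift=8)
E
```

```text
tool_pos: [401.2, -258.0, 40.2]
contact_force: [1.3, -0.8, 0.9]
grip_width: 77.9
finger_force: 0.0
tool_pos: [459.1, -327.0, 135.3]
tool_pos: [507.7, -389.6, 134.6]
tcp [ 507.7 -389.5  135.2] tip z 170.4 t 35.38 w 78.1
transformer_center 0.94 xy [ 529.9 -389.7] box err px [ 0.4  1.2 -0.4 -1.2]
cup_center 0.84 xy [ 530.7 -260.4] box err px [ 0.6  0.1 -0.6 -0.1]
large_disc_center 0.72 xy [ 400.3 -257.4] box err px [-0.2 -0.8  0.2  0.8]
```

```bash
python3 -m handwheel '-.1 0 .3 0 0 0 .7;-.225 0 .7 0 0 0 .7;-.225 0 1 0 0 0 .7;-.225 0 1 0 0 0 .7;-.225 0 1 0 0 0 .7' | sed -n '2p'
python3 -m handwheel '0 0 .2 0 0 0 .7;0 0 .4 0 0 0 .7;0 0 .55 0 0 0 .7;0 0 .64 0 0 0 .7;0 0 .64 0 0 0 .7;0 0 .64 0 0 0 .7' | sed -n '2p;4,6p'
python3 -m handwheel '0 0 0 0 0 0 -1;0 0 0 0 0 0 -1;0 0 0 0 0 0 -1;0 0 0 0 0 0 -1;0 0 0 0 0 0 -1;0 0 0 0 0 0 -1;0 0 0 0 0 0 -1' | sed -n '1,2p;4,6p'
```

```text
tool_pos: [530.3, -389.9, 34.8]
tool_pos: [531.9, -391.8, -26.5]
contact_force: [1.0, -0.6, 1.5]
grip_width: 78.0
finger_force: 0.0
time: 37.08
tool_pos: [531.7, -391.2, -27.3]
contact_force: [-0.2, 1.1, 6.6]
grip_width: 59.2
finger_force: 30.0
```

```bash
python3 -m handwheel '0 0 -.2 0 0 0 -1;0 0 -.5 0 0 0 -1;0 0 -.8 0 0 0 -1;0 0 -1 0 0 0 -1;0 0 -1 0 0 0 -1;0 0 -1 0 0 0 -1' | sed -n '2p;4,6p'
python3 -m handwheel '.2 .2 0 0 0 0 -1;.4 .4 0 0 0 0 -1;.6 .6 0 0 0 0 -1;.66 .68 0 0 0 0 -1;.66 .68 0 0 0 0 -1;.66 .68 0 0 0 0 -1' | sed -n '2p'
python3 -m handwheel '.2 .2 0 0 0 0 -1;.4 .4 0 0 0 0 -1;.6 .6 0 0 0 0 -1;.66 .68 0 0 0 0 -1;.66 .68 0 0 0 0 -1;.66 .68 0 0 0 0 -1;.66 .68 0 0 0 0 -1' | sed -n '2p;4,6p'
python3 - <<'E'
from h import *
p=viewer.capture("wrist");tcp();square(p)
fit("transformer_center",p,lift=bot.get_obs()["tool_pos"][2]+27.3)
E
```

```text
tool_pos: [531.4, -391.1, 71.7]
contact_force: [-0.3, 0.1, -5.0]
grip_width: 59.2
finger_force: 30.0
tool_pos: [464.5, -322.2, 69.9]
tool_pos: [400.6, -256.4, 71.5]
contact_force: [-0.4, -0.2, -3.0]
grip_width: 59.2
finger_force: 30.0
tcp [ 400.5 -256.3   71.5] tip z 106.7 t 38.72 w 59.5
square 0.82 ((393.61102294921875, -255.2152099609375), (82.86602020263672, 91.06957244873047), 2.7738566398620605)
transformer_center 0.6 xy [ 390.2 -255.3] box err px [  0.1 -13.6  -0.1  13.6]
```

```bash
python3 -m handwheel '0 .005 .2 0 0 0 -1;0 .005 .4 0 0 0 -1;0 .005 .55 0 0 0 -1;0 .005 .65 0 0 0 -1;0 .005 .65 0 0 0 -1;0 .005 .65 0 0 0 -1' | sed -n '2p;4,6p'
python3 -m handwheel '0 0 .06 0 0 0 -1;0 0 .11 0 0 0 -1;0 0 .15 0 0 0 -1;0 0 .168 0 0 0 -1;0 0 .175 0 0 0 -1;0 0 .175 0 0 0 -1;0 0 .175 0 0 0 -1' | sed -n '2p;4,6p'
```

```text
tool_pos: [399.4, -254.7, 6.2]
contact_force: [-0.1, -0.4, -2.9]
grip_width: 59.6
finger_force: 30.0
tool_pos: [399.4, -254.5, -10.8]
contact_force: [0.5, 0.3, -3.4]
grip_width: 59.7
finger_force: 30.0
```

Not touching yet; the full weight is still on the tool. Lowering a bit more.

```bash
python3 -m handwheel '0 0 .004 0 0 0 -1;0 0 .008 0 0 0 -1;0 0 .008 0 0 0 -1;0 0 .008 0 0 0 -1' | sed -n '2p;4,6p'
```

```text
tool_pos: [399.5, -254.6, -11.3]
contact_force: [-1.4, -0.3, 1.7]
grip_width: 59.3
finger_force: 30.0
```

```bash
python3 -m handwheel '0 0 0 0 0 0 .5;0 0 0 0 0 0 .5;0 0 0 0 0 0 .6;0 0 0 0 0 0 .6;0 0 -.1 0 0 0 .6;0 0 -.3 0 0 0 .4;0 0 -.6 0 0 0 .4;0 0 -.6 0 0 0 .4' | sed -n '2p;4,6p'
python3 -m handwheel '0 0 -.4 0 0 0 .3;-.2 .1 -.8 0 0 0 .3;-.5 .2 -.9 0 0 0 .3;-.9 .3 -.9 0 0 0 .3;-.9 .3 -.9 0 0 0 .3;-.9 .3 -.9 0 0 0 .3' | sed -n '2p'
python3 -m handwheel '-.4 .2 0 0 0 0 .2;-.8 .4 0 0 0 0 .2;-1 .45 0 0 0 0 .2;-1 .45 0 0 0 0 .2' | sed -n '2p'
python3 -m handwheel '-.3 0 0 0 0 0 .2;-.3 0 0 0 0 0 .2;-.3 0 0 0 0 0 .2;-.3 0 0 0 0 0 .2' | sed -n '2p'
python3 - <<'E'
from h import *
p=viewer.capture("wrist");tcp();fit("clamp_washer_center",p)
s=viewer.capture("side");fit("transformer_center",s,lift=16);fit("cup_center",s)
E
```

```text
tool_pos: [401.6, -256.4, 52.3]
contact_force: [1.4, -1.3, -0.1]
grip_width: 64.7
finger_force: 0.0
tool_pos: [490.5, -223.7, 137.6]
tool_pos: [592.1, -177.8, 137.0]
tool_pos: [617.8, -180.0, 137.7]
tcp [ 617.9 -180.   138.1] tip z 173.3 t 42.12 w 54.9
clamp_washer_center 0.58 xy [ 644.  -172.6] box err px [-0.5  0.1  0.5 -0.1]
transformer_center 0.71 xy [488.7 -12.7] box err px [-4.  -3.3  4.   3.3]
cup_center 0.84 xy [ 532.4 -262.5] box err px [ 0.4 -0.1 -0.4  0.1]
```

```bash
python3 -m handwheel '-.1 .04 .3 0 0 0 .2;-.268 .08 .7 0 0 0 .2;-.268 .08 1 0 0 0 .2;-.268 .08 1 0 0 0 .2;-.268 .08 1 0 0 0 .2' | sed -n '2p'
python3 - <<'E'
from h import *
p=viewer.capture("wrist");tcp();fit("clamp_washer_center",p);cv2.imwrite("pics/w9.png",p["frame"][:,:,::-1])
E
```

```text
tool_pos: [644.7, -171.1, 37.1]
tcp [ 646.2 -171.9   39.5] tip z 74.7 t 42.78 w 55.1
clamp_washer_center none
```

View pics/w9.png

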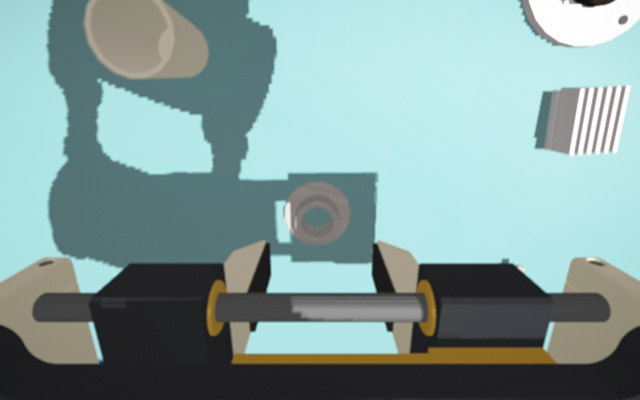

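The washer shows at (317,213), flange spanning cols 284-351 and rows 181-245, centred between the fingers. Checking it against the model, then grasping.

```bash
python3 - <<'E'
from h import *
p=viewer.capture("wrist");tcp()
for xy in((644,-172.6),(646,-172),(642,-172)):
    P=np.array([topix(p,[xy[0]+25*np.cos(t),xy[1]+25*np.sin(t),z]) for z in(0,5) for t in A]);print(xy,P.min(0).round(),P.max(0).round())
E
python3 -m handwheel '0 0 .2 0 0 0 .2;0 0 .4 0 0 0 .2;0 0 .55 0 0 0 .2;0 0 .645 0 0 0 .2;0 0 .645 0 0 0 .2;0 0 .645 0 0 0 .2' | sed -n '2p;4,6p'
python3 -m handwheel '0 0 0 0 0 0 -1;0 0 0 0 0 0 -1;0 0 0 0 0 0 -1;0 0 0 0 0 0 -1;0 0 0 0 0 0 -1;0 0 0 0 0 0 -1;0 0 0 0 0 0 -1' | sed -n '1,2p;4,6p'
```

```text
tcp [ 647.4 -172.4   41.4] tip z 76.6 t 42.88 w 54.8
(644, -172.6) [286. 175.] [352. 240.]
(646, -172) [287. 178.] [353. 242.]
(642, -172) [287. 173.] [353. 237.]
tool_pos: [646.8, -171.9, -24.8]
contact_force: [0.5, 0.2, 0.8]
grip_width: 55.0
finger_force: 0.0
time: 43.97
tool_pos: [646.6, -171.8, -25.4]
contact_force: [-0.7, -1.0, 6.7]
grip_width: 31.1
finger_force: 30.0
```

```bash
python3 -m handwheel '0 0 -.2 0 0 0 -1;0 0 -.5 0 0 0 -1;0 0 -.8 0 0 0 -1;0 0 -1 0 0 0 -1;0 0 -1 0 0 0 -1;0 0 -1 0 0 0 -1' | sed -n '2p;4,6p'
python3 -m handwheel '.2 -.05 -.05 0 0 0 -1;.5 -.15 -.1 0 0 0 -1;.8 -.25 -.15 0 0 0 -1;.82 -.27 -.15 0 0 0 -1;.82 -.27 -.15 0 0 0 -1' | sed -n '2p'
python3 -m handwheel '.2 -.05 0 0 0 0 -1;.5 -.15 0 0 0 0 -1;.8 -.25 0 0 0 0 -1;.82 -.27 0 0 0 0 -1;.82 -.27 0 0 0 0 -1' | sed -n '2p'
python3 -m handwheel '.2 -.05 0 0 0 0 -1;.5 -.15 0 0 0 0 -1;.8 -.25 0 0 0 0 -1;.82 -.28 0 0 0 0 -1;.82 -.28 0 0 0 0 -1;.82 -.28 0 0 0 0 -1' | sed -n '2p;4,6p'
python3 - <<'E'
from h import *
p=viewer.capture("wrist");tcp();square(p)
print([ (r["score"],r["centre"]) for r in viewer.recognise("transformer_center",p)[:2]])
cv2.imwrite("pics/w10.png",p["frame"][:,:,::-1])
E
```

```text
tool_pos: [646.4, -171.5, 74.2]
contact_force: [-0.9, -0.0, -2.4]
grip_width: 31.0
finger_force: 30.0
tool_pos: [562.0, -198.7, 87.1]
tool_pos: [481.6, -225.6, 87.8]
tool_pos: [401.7, -253.7, 88.6]
contact_force: [1.1, 0.4, -1.7]
grip_width: 31.3
finger_force: 30.0
tcp [ 401.8 -253.5   88.6] tip z 123.8 t 45.85 w 30.9
square 0.98 ((397.2931213378906, -255.04595947265625), (89.55850982666016, 89.5050048828125), 3.0093677043914795)
[(0.59, [321.5, 183.9])]
```

View pics/w10.png

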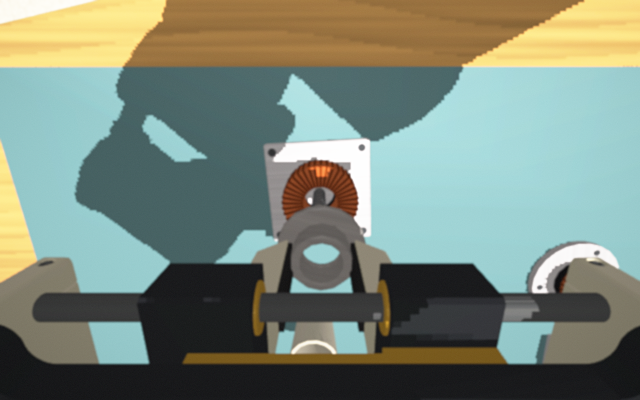

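The picture shows the transformer flat on the stud at (320,195), with the stud through its hole. The washer is held level, collar up, at (322,255). Lowering it.

```bash
python3 -m handwheel '.02 -.01 .1 0 0 0 -1;.02 -.01 .25 0 0 0 -1;.02 -.01 .4 0 0 0 -1;.02 -.01 .4 0 0 0 -1;.02 -.01 .4 0 0 0 -1' | sed -n '2p;4,6p'
python3 -m handwheel '0 0 .07 0 0 0 -1;0 0 .14 0 0 0 -1;0 0 .2 0 0 0 -1;0 0 .24 0 0 0 -1;0 0 .27 0 0 0 -1;0 0 .29 0 0 0 -1;0 0 .3 0 0 0 -1;0 0 .3 0 0 0 -1' | sed -n '2p;4,6p'
```

```text
tool_pos: [398.3, -253.8, 48.3]
contact_force: [-0.3, -0.3, -0.9]
grip_width: 31.1
finger_force: 30.0
tool_pos: [398.0, -254.4, 18.6]
contact_force: [0.0, -0.9, -0.9]
grip_width: 31.3
finger_force: 30.0
```

```bash
python3 -m handwheel '0 0 .005 0 0 0 -1;0 0 .01 0 0 0 -1;0 0 .015 0 0 0 -1;0 0 .015 0 0 0 -1' | sed -n '2p;4,6p'
python3 -m handwheel '0 0 .003 0 0 0 -1;0 0 .006 0 0 0 -1;0 0 .006 0 0 0 -1' | sed -n '2p;4,6p'
```

```text
tool_pos: [398.1, -254.5, 17.3]
contact_force: [-0.2, -0.5, -1.0]
grip_width: 31.0
finger_force: 30.0
tool_pos: [398.1, -254.5, 16.7]
contact_force: [-0.3, -0.1, -0.8]
grip_width: 30.7
finger_force: 30.0
```

```bash
python3 -m handwheel '0 0 .003 0 0 0 -1;0 0 .006 0 0 0 -1;0 0 .006 0 0 0 -1' | sed -n '2p;4,6p'
python3 -m handwheel '0 0 .003 0 0 0 -1;0 0 .005 0 0 0 -1;0 0 .005 0 0 0 -1' | sed -n '2p;4,6p'
```

```text
tool_pos: [398.1, -254.5, 16.6]
contact_force: [-1.5, 2.5, 5.6]
grip_width: 30.9
finger_force: 30.0
tool_pos: [398.2, -254.5, 16.5]
contact_force: [-2.5, 2.7, 10.6]
grip_width: 30.8
finger_force: 30.0
```

Seated at the expected height. Releasing, lifting clear, then a final inspection.

```bash
python3 -m handwheel '0 0 0 0 0 0 .2;0 0 0 0 0 0 .2;0 0 0 0 0 0 .2;0 0 0 0 0 0 .2;0 0 0 0 0 0 .2;0 0 0 0 0 0 .2;0 0 -.1 0 0 0 .2;0 0 -.3 0 0 0 .2' | sed -n '2p;4,6p'
python3 -m handwheel '0 0 -.4 0 0 0 .2;0 0 -.8 0 0 0 .2;0 0 -1 0 0 0 .2;.3 0 -1 0 0 0 .2;.5 0 -1 0 0 0 .2;.5 0 -1 0 0 0 .2' | sed -n '2p'
python3 -m handwheel '0 .5 -.2 0 0 0 .2;0 .9 -.4 0 0 0 .2;0 1 -.4 0 0 0 .2;0 1 -.4 0 0 0 .2;0 1 -.4 0 0 0 .2;0 1 -.4 0 0 0 .2' | sed -n '1,2p;4,6p'
python3 - <<'E'
from h import *
p=viewer.capture("wrist");s=viewer.capture("side")
a=cv2.resize(p["frame"],(640,400));b=cv2.resize(s["frame"][120:350,240:420],(480,600))
q=cv2.resize(p["frame"],(320,200));out=np.zeros((600,800,3),np.uint8);out[:, :480]=b;out[:200,480:]=q
c=viewer.capture("scene")["frame"][125:225,225:355];out[220:466,480:800]=cv2.resize(c,(320,246))
cv2.imwrite("pics/end.png",out[:,:,::-1])
E
```

```text
tool_pos: [396.7, -253.3, 44.1]
contact_force: [-0.3, -0.4, -0.8]
grip_width: 54.9
finger_force: 0.0
tool_pos: [345.4, -253.7, 145.7]
time: 49.78
tool_pos: [348.5, -154.7, 185.4]
contact_force: [0.8, 0.6, -0.4]
grip_width: 55.2
finger_force: 0.0
```

View pics/end.png

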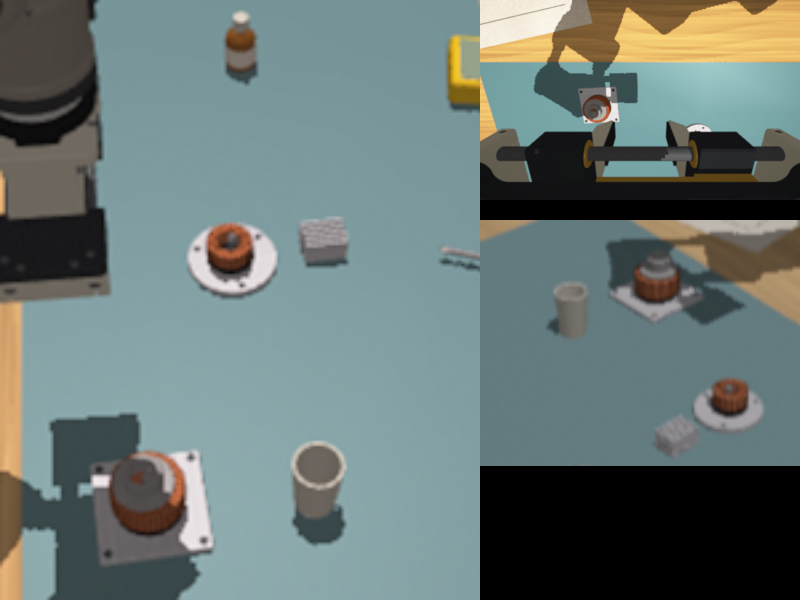

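The job looks complete, with the bottle and cup upright. One closer look at the washer's hole before handing in.

```bash
python3 -m handwheel '-.2 -.3 0 0 0 0 .2;-.2 -.7 0 0 0 0 .2;-.2 -1 0 0 0 0 .2;-.2 -1 0 0 0 0 .2;-.2 -1 0 0 0 0 .2;-.2 -1 0 0 0 0 .2' | sed -n '1,2p'
python3 - <<'E'
from h import *
p=viewer.capture("wrist");tcp()
u=topix(p,[398,-255,42]).astype(int);print(u)
f=p["frame"][u[1]-60:u[1]+60,u[0]-80:u[0]+80]
s=viewer.capture("side");v=topix(s,[398,-255,30]).astype(int);g=s["frame"][v[1]-30:v[1]+30,v[0]-40:v[0]+40]
cv2.imwrite("pics/z.png",np.hstack([cv2.resize(f,(400,300)),cv2.resize(g,(400,300),interpolation=cv2.INTER_CUBIC)])[:,:,::-1])
E
```

```text
time: 50.43
tool_pos: [367.5, -254.3, 184.9]
tcp [ 367.6 -253.9  185.1] tip z 220.3 t 50.48 w 54.7
[319 205]
```

View pics/z.png

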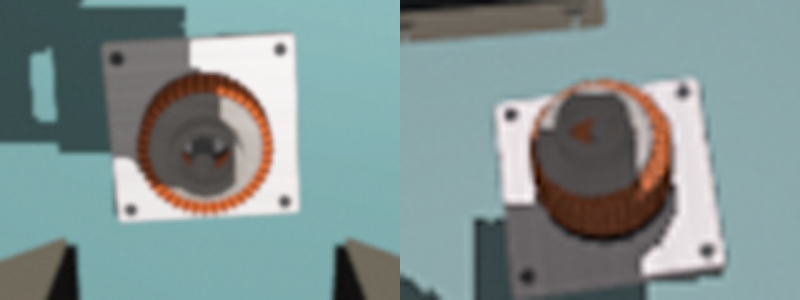

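The stud shows through the middle of the washer's hole at (205,150). The washer lies flat and centred on the transformer, collar up. Handing in.

```bash
python3 -c "
from plant import bot
print(bot.close_job())"
```

```text
the job is handed in; nothing more can be done
None
```

Both stacks are fitted in the order asked: large disc, transformer and washer (collar up) on the tall stud, small disc and choke on the short stud. Each part was lowered until it touched, then released; the bottle and cup are still standing, and I handed the job in at about 50 s of the 118 s allowed.

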